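Shut and lock the incubation chamber

TASK

The small incubation chamber beside the microscope has been left open. Push its door gently shut, without slamming or forcing it, until it has snapped onto its catch and stays shut by itself; then press the lock lever on its roof down until it clicks and stays down. Leave the dishes and everything else on the bench where they are.

Things in the scene. Friction and masses are not known exactly. Their poses are not given: they have to be found in the camera images.
- chamber: cream benchtop incubation chamber, fixed: 200 deep (its x) x 200 wide (its y) x 170 mm high; origin at the centre of its underside. Its own -x is the open front, with a door hinged upright at the front's -y edge. A post 40 mm high stands on the roof at (-10, -9) mm beside the lever's arm.
- door_hinge (a point): on the door's upright hinge axis, level with the door's top edge (158 mm above the bench); at (-114, -90) mm in the chamber's x, y. Turns with the door: the panel runs from here along its own +y, its outer face looks along its own -x, 8 mm from the axis.
- door_corner (a point): top corner of the door's free edge, on the outer face. The door is a flat cream panel 178 mm wide from the hinge, 14 to 158 mm above the bench, 16 mm thick, with a dark window; a small upright pull, 14 mm proud, sits on the outer face 158 mm from the hinge, 32 to 92 mm above the bench.
- door (a joint): door angle, rad: 0 parallel to the front, growing as it opens (counterclockwise from above). The door sinks into the frame; its ball catch is adjustable, so it seats anywhere from 0 to -0.13, to be found by feel: the ball resists with about 8 to 14 N, yields about 5 mm before the end, then the free edge meets a rubber stop. Not snapped in, a sprung bumper pushes it ajar, to 0.06 or more.
- lever_pad (a point): centre of the top face of the black press pad (32 x 34 mm) at the end of the sprung lock lever on the chamber's roof. The lever pivots 192 mm above the bench at (50, 20) mm in the chamber's x, y; its arm runs 100 mm towards the front. Pressed, the pad goes down 48 mm until the arm is level, pad top about 196 mm above the bench.
- lever (a joint): lever angle, rad: 0 sprung up, 0.5 pressed fully level against its stop. Near the bottom (from about 0.4) it rides over a side detent with about 10 N at the pad and is then held down; short of that it springs back up.
- dish_in: closed clear petri dish, 90 mm across, 15 mm high, inside the chamber on its floor; origin at centre of underside
- dish_a: like dish_in, lying on the bench in front of the chamber beyond the door's sweep
- dish_b: like dish_in, lying on the bench further to the left
- mouse: white computer mouse, 80 x 62 mm, 34 mm high; origin underneath
- wash_bottle: white plastic bottle, 60 mm across, 150 mm high; origin at centre of underside
- jar: amber jar, 52 mm across, 70 mm high; origin at centre of underside
- tip_box: grey box, 85 x 120 mm, 50 mm high; origin at centre of underside
- pen: black marker pen, 130 mm long, 16 mm thick, lying on the bench

How it is judged:
On the way, in this order (a step that is already met when the one before it is completed fails the run):
1. the door is pushed home on its catch (value of joint door below 0.03 rad), for 0.3 s.
2. the lock lever is pressed down past its detent (value of joint lever above 0.455 rad), for 0.3 s.
At the end, for the whole second after the job is handed in: Released and at rest: the door is held shut by its catch (joint door below 0.03 rad) and the lock lever is held down by its detent (joint lever above 0.455 rad) (value of joint door below 0.03 rad and velocity of joint door between -0.05 and 0.05 rad/s and value of joint lever above 0.455 rad and velocity of joint lever between -0.05 and 0.05 rad/s); the robot touches nothing.
It fails at once if the door is slammed: still swinging shut faster than 2 rad/s when 0.1 to 0.3 rad from shut (value of joint door between 0.1 and 0.3 rad and velocity of joint door below -2 rad/s).
It fails at once if the robot forces the door with more than 30 N (contact force between any of the fingers, the arm and door above 30 N).
It fails at once if the robot forces the lever with more than 40 N (contact force between any of the fingers, the arm and lever above 40 N).
It fails at once if a dish or another loose thing is moved by more than 25 mm (distance of any of dish_in, dish_a, dish_b, mouse, wash_bottle, jar, tip_box, pen from where it was at the start of the episode above 0.025 m).
It also fails if it takes over 54 s, if anything falls off the work surface, if the arm or the gripper's body presses on something with over 40 N, if the wrist force passes 120 N, or if a joint passes its speed limit or range.

ROBOT

A 6-joint arm with a two-finger parallel gripper is mounted at the origin on the work surface. World frame = base frame: x ahead of the robot, y to its left, z up, the work surface at z = 0. Lengths are in m, angles in rad, forces in N, time in s.
With the tool pointing down it reaches from about 0.3 to 0.775 m from the base axis. Payload 14.6 kg.
Tool frame: the origin (TCP) lies on the centre line of the jaws, within the pads' length; the fingertips stand 11 mm ahead of it and the grasp point (between the pads) lies 8 mm behind it (robot.tcp_to_tips is the distance from the TCP to the fingertips, in m); z points along the fingers, y is the line along which they close (so a half turn about z gives the same grasp; the last joint's range is limited). The gripper opens to 85 mm and grips with 20 to 120 N. Pads are 22 mm wide; open, the fingers measure 114 mm over their backs; the gripper's body (76 mm by 85 mm) begins 54 mm behind the grasp point. The pads swing forward as they close: fully open they stand 13 mm farther back than shut.
Start: joints at [-1.354, 0.3, 1.521, -0, 1.321, -0.067], TCP at [0.154, -0.528, 0.242] pointing down, gripper open.
Joint ranges: [-3.03, 3.03], [-0.79, 2.21], [0.23, 2.52], [-1.04, 4.18], [0, 3.07], [-2.55, 2.55]. Speed limits (rad/s): [2.22, 2.22, 2.57, 3.14, 3.14, 3.14].

INTERFACE

Orientations are given as a unit quaternion [x, y, z, w].
In Python, from cell import robot gives the robot as it stands.
- The arm moves only by the tool carry_out, never from a script. Its argument "motion" is one flat list of numbers, 7 for each row, row after row: the shift along the world's x, y, z in mm, then the turn, a rotation vector about the world's x, y, z in rad, then the opening, from 0 (shut) to 1 (fully open). In form: [dx, dy, dz, wx, wy, wz, gripper, dx, dy, dz, wx, wy, wz, gripper, ...]. A call has 1 to 12 rows; each row shifts and turns the commanded pose from where the row before left it; what a row does not reach is not made up. A row lasts 1/10 s, in which the tool goes at most 50 mm and 8.59 degrees, less where a joint would pass 70% of its speed; a pose out of reach is approached as far as the arm can. A call is refused whole if a number of a shift passes 50 or a number of a turn 0.15, either way. A call with a gripper value outside its range is refused whole. The fingers move at their own pace and stop on an object; "squeeze" is the grip in N (left out, the last holds). Time passes only in rows, so rows that do not move let the fingers close. It gives the time, the measured TCP pose, the force, the opening and the grip force at its end, in the units of the state.
- robot.read_state(): the state, without advancing time (a new reading comes with each control period).
- robot.get_image(name): name is "side" or "top"; returns the picture (420x560x3 uint8, red, green, blue); there is no depth.
- robot.camera_params(name): a dict with "vertical_fov" (degrees; the focal length in pixels is half the picture's height over the tangent of half this angle, whatever the lens; pixels are square), "cx", "cy" (the principal point, pixels), "dist_coeffs" ([k1, k2, p1, p2, k3] as OpenCV has them; the pictures are not rectified), "R" (3x3) and "t" (3): a world point X has camera coordinates R X + t. Camera axes: x right, y down, z forward; pixel columns grow to the right and rows downward; lengths in m; the calibration is good to about 2 mm. A picture is of the moment at which its call begins. camera_params takes no time and is no camera call.
- robot.close_job(): hands the job in; it is judged then, once.
The state is a dict: "clock": time; "joint_positions": joint angles; "qvel": joint speeds; "joint_efforts": joint torques, N m; "tool_pos": TCP position; "eef_rot": TCP orientation; "force": force on the tool from outside, world axes, zero at the start; "torque": the same for the moment, N m; "gripper_width": finger opening in m; "grasp_force": force on a finger pad.
Only numpy, scipy, OpenCV 4.12 (cv2) and the standard library are available. Lean on these libraries where they do the work, as an engineer would, in place of code of your own. Each camera call takes 0.05 s, during which the arm holds its last target. There are 200 camera calls.

## Working session

There is one attempt and no reset: what is moved stays moved. The work goes in short steps, Python scripts to look and compute and a tool call to move; the robot and the scene stay as the last step left them, time stands still between calls to the robot, and variables do not carry over. Pictures are saved under pics/ and viewed, at most 10 in all, crops included, and the job is handed in when it is done.

Besides the shell and the picture viewer there is one more tool, called after "Request:" in YAML: its name, and indented under it one key for each argument. carry_out: Moves the arm, as the interface text tells. Its arguments: {"type":"object","properties":{"motion":{"type":"array","items":{"type":"number"}},"squeeze":{"type":"number"}},"required":["motion"]}

```bash
mkdir -p pics; ls
python3 - <<'E'
from cell import robot
import cv2
for n in("side","top"):
    cv2.imwrite(f"pics/{n}0.png",robot.get_image(n)[:,:,::-1])
    print(n,robot.camera_params(n))
print(robot.read_state())
E
```

```text
pics
side {'vertical_fov': 55.762737926090956, 'cx': 283.69947676631233, 'cy': 208.85720214539623, 'dist_coeffs': array([-0.00227906,  0.        ,  0.        ,  0.        ,  0.        ]), 'R': array([[-0.93481462, -0.35453371,  0.02067564],
       [-0.21546315,  0.5199158 , -0.82659736],
       [ 0.28230704, -0.77717013, -0.56241384]]), 't': array([0.56544202, 0.23985159, 1.03322471])}
top {'vertical_fov': 47.05459612073938, 'cx': 279.38816931161796, 'cy': 215.3686735314533, 'dist_coeffs': array([0.05888388, 0.        , 0.        , 0.        , 0.        ]), 'R': array([[ 0.01054212, -0.99980598,  0.01663905],
       [-0.98697062, -0.01307568, -0.16036842],
       [ 0.16055488, -0.01473163, -0.98691697]]), 't': array([0.0222151, 0.6240001, 1.3403844])}
{'clock': 0.1, 'joint_positions': array([-1.35362083e+00,  3.00398676e-01,  1.52150703e+00,  2.92916037e-05,
        1.32070158e+00, -6.65913773e-02]), 'qvel': array([ 0.00011373, -0.00070688, -0.00056176, -0.00058365,  0.00132099,
       -0.00112204]), 'joint_efforts': array([ 1.20100842e-03, -5.44376850e+01, -3.62371230e+01, -7.65790605e-05,
        3.02293382e-03,  3.19694914e-05]), 'tool_pos': array([ 0.15395194, -0.5278124 ,  0.24179236]), 'eef_rot': array([ 9.89951806e-01,  1.41404260e-01, -2.40125474e-05, -5.06944367e-04]), 'force': array([-0.29485308,  0.02912751,  0.71371139]), 'torque': array([ 0.04201164, -0.01323639, -0.09612184]), 'grasp_force': 0.0, 'gripper_width': 0.08537939257101908}
```

View pics/side0.png

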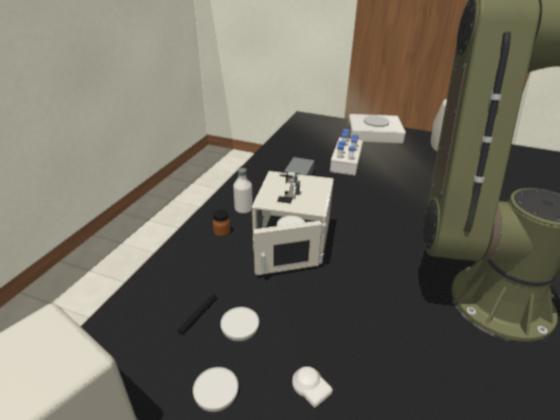

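View pics/top0.png

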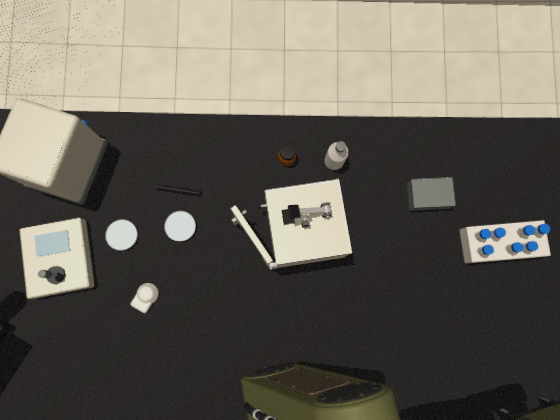

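Top view: the chamber roof spans about (266–350, 182–265), its front faces image left (+y), the hinge is near (272,266), and the door's free corner is near (235,208). In the side view the door is ajar with its outer face towards the camera. I'll zoom in on both.

Run:
```python
import cv2,numpy as np
a=cv2.imread("pics/top0.png")[165:285,220:365];b=cv2.imread("pics/side0.png")[155:285,235:350]
a=cv2.resize(a,(399,330),fx=0,fy=0,interpolation=cv2.INTER_CUBIC) if 0 else cv2.resize(a,None,fx=3.2,fy=3.2,interpolation=cv2.INTER_CUBIC)
b=cv2.resize(b,None,fx=2.9,fy=2.9,interpolation=cv2.INTER_CUBIC)
h=max(a.shape[0],b.shape[0])
p=lambda i:cv2.copyMakeBorder(i,0,h-i.shape[0],0,0,cv2.BORDER_CONSTANT)
o=np.hstack([p(a),p(b)]);print(o.shape,a.shape);cv2.imwrite("pics/crop0.png",o)
```

```text
(384, 798, 3) (384, 464, 3)
```

View pics/crop0.png

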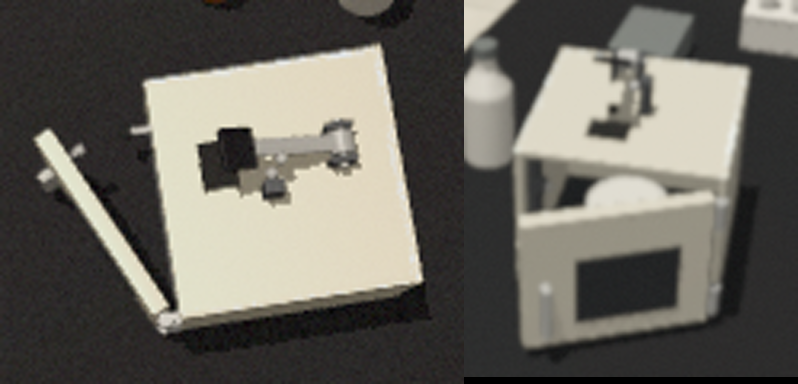

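```bash
cat > h.py <<'E'
import numpy as np,cv2
from cell import robot
P={n:robot.camera_params(n) for n in("side","top")}
def ray(n,u,v):
    p=P[n];f=210/np.tan(np.radians(p["vertical_fov"]/2))
    K=np.array([[f,0,p["cx"]],[0,f,p["cy"]],[0,0,1]])
    x,y=cv2.undistortPoints(np.array([[[u,v]]],float),K,p["dist_coeffs"])[0,0]
    return -p["R"].T@p["t"],p["R"].T@np.array([x,y,1])
def plane(n,u,v,z):
    o,d=ray(n,u,v);return o+d*(z-o[2])/d[2]
def two(a,b):
    (o,d),(q,e)=ray("top",*a),ray("side",*b)
    s=np.linalg.lstsq(np.c_[d,-e],q-o,rcond=None)[0];A=o+s[0]*d;B=q+s[1]*e
    return (A+B)/2,np.linalg.norm(A-B)
ct=lambda u,v:((u+.5)/3.2-.5+220,(v+.5)/3.2-.5+165)
cs=lambda u,v:((u-464+.5)/2.9-.5+235,(v+.5)/2.9-.5+155)
E
python3 - <<'E'
from h import *
np.set_printoptions(precision=4,suppress=True)
pts={"roofFfar":((145,82),(517,151)),"roofBfar":((381,45),(566,46)),"roofBnear":((422,283),(748,67)),"roofFnear":((178,319),(737,178)),"doorfree":((36,136),(519,217)),"hinge":((166,320),(714,196)),"pad":((237,147),(615,61))}
Z=dict(doorfree=.158,hinge=.158,pad=.244)
for k,(a,b) in pts.items():
    z=Z.get(k,.17);print(k,two(ct(*a),cs(*b)),plane("top",*ct(*a),z)[:2],plane("side",*cs(*b),z)[:2])
E
```

```text
roofFfar (array([0.6714, 0.0703, 0.1664]), np.float64(0.0009043530551217458)) [0.6711 0.0704] [0.6687 0.0751]
roofBfar (array([ 0.7036, -0.1258,  0.172 ]), np.float64(0.0023698814348634962)) [ 0.7053 -0.1257] [ 0.7037 -0.129 ]
roofBnear (array([ 0.5084, -0.1566,  0.1727]), np.float64(0.0026059438830999776)) [ 0.5073 -0.1572] [ 0.5107 -0.1612]
roofFnear (array([0.4716, 0.04  , 0.1705]), np.float64(0.008382189317153066)) [0.4757 0.0407] [0.4675 0.0389]
doorfree (array([0.6267, 0.1602, 0.1647]), np.float64(0.0028344531517603337)) [0.6266 0.1603] [0.632  0.1523]
hinge (array([0.4799, 0.0512, 0.1538]), np.float64(0.008456706424969294)) [0.4755 0.0504] [0.4828 0.0573]
pad (array([ 0.6041, -0.0035,  0.2392]), np.float64(0.0027453609559631178)) [ 0.6046 -0.0029] [0.5998 0.0046]
```

Request:
carry_out:
  motion: [35,28,8,0,0,0,0,35,28,8,0,0,0,0,35,28,8,0,0,0,0,35,28,8,0,0,0,0,35,28,8,0,0,0,0,35,28,8,0,0,0,0,35,28,8,0,0,0,0,35,28,8,0,0,0,0,35,28,8,0,0,0,0,35,28,8,0,0,0,0,0,0,0,0,0,0,0]
  squeeze: 20

```text
clock: 1.2
tool_pos: [0.5069, -0.2448, 0.3225]
eef_rot: [0.99, 0.144, 0.0, -0.0]
force: [-0.5, -0.4, 0.3]
gripper_width: -0.0
grasp_force: 0.0
```

Request:
carry_out:
  motion: [6,38,0,0,0,0,0,6,38,0,0,0,0,0,6,38,0,0,0,0,0,6,38,0,0,0,0,0,6,38,0,0,0,0,0,6,38,0,0,0,0,0,6,38,0,0,0,0,0,6,38,0,0,0,0,0,6,38,0,0,0,0,0,6,38,0,0,0,0,0,6,38,0,0,0,0,0,6,38,0,0,0,0,0]

```text
clock: 2.4
tool_pos: [0.576, 0.209, 0.3219]
eef_rot: [0.99, 0.141, -0.0, 0.0]
force: [0.4, -0.1, 0.2]
gripper_width: -0.0003
grasp_force: 0.0
```

Descend in front of the door, then begin approaching it.

Request:
carry_out:
  motion: [0,0,-31,0,0,0,0,0,0,-31,0,0,0,0,0,0,-31,0,0,0,0,0,0,-31,0,0,0,0,0,0,-31,0,0,0,0,0,0,-31,0,0,0,0,0,0,0,0,0,0,0]

```text
clock: 3.1
tool_pos: [0.5742, 0.2069, 0.1319]
eef_rot: [0.99, 0.141, -0.004, 0.001]
force: [0.1, 0.7, -1.0]
gripper_width: 0.0002
grasp_force: 0.0
```

Request:
carry_out:
  motion: [4,-8,0,0,0,0,0,4,-8,0,0,0,0,0,4,-8,0,0,0,0,0,4,-8,0,0,0,0,0,4,-8,0,0,0,0,0,4,-8,0,0,0,0,0,0,0,0,0,0,0,0]

```text
clock: 3.8
tool_pos: [0.6005, 0.1589, 0.1363]
eef_rot: [0.99, 0.141, 0.0, 0.0]
force: [-0.3, -0.1, -0.5]
gripper_width: 0.0001
grasp_force: 0.0
```

Run:
```python
from h import *
a=robot.get_image("top")[165:285,200:365,::-1];b=robot.get_image("side")[155:285,235:350,::-1]
o=np.hstack([cv2.resize(a,(462,336)),cv2.resize(b,(297,336))]);cv2.imwrite("pics/c1.png",o)
```

```text
(no output)
```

View pics/c1.png

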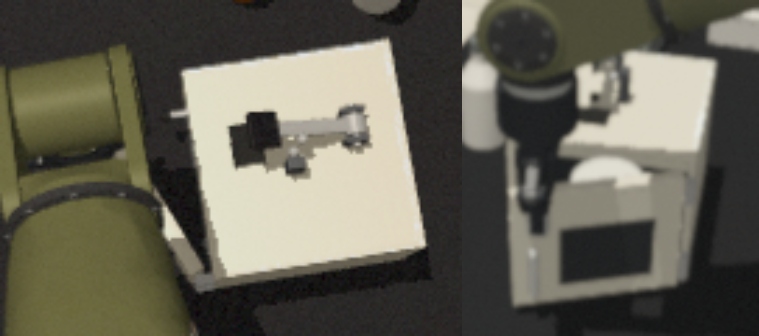

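The fingers are in front of the door, just above the pull (tips at about (537,232) in the side half) and near the free edge. I'll push slowly.

Request:
carry_out:
  motion: [3.5,-5,0,0,0,0,0,3.5,-5,0,0,0,0,0,3,-5,0,0,0,0,0,3,-5,0,0,0,0,0,3,-5,0,0,0,0,0,2,-5,0,0,0,0,0,2,-5,0,0,0,0,0,2,-5,0,0,0,0,0,0,0,0,0,0,0,0]

```text
clock: 4.8
tool_pos: [0.6222, 0.1193, 0.1362]
eef_rot: [0.99, 0.141, -0.0, 0.0]
force: [-0.8, -0.5, -0.2]
gripper_width: -0.0002
grasp_force: 0.0
```

Request:
carry_out:
  motion: [1,-4,0,0,0,0,0,1,-4,0,0,0,0,0,0,0,0,0,0,0,0]

```text
clock: 5.1
tool_pos: [0.6241, 0.1116, 0.1363]
eef_rot: [0.99, 0.141, 0.0, -0.0]
force: [0.4, -0.2, -0.8]
gripper_width: -0.0001
grasp_force: 0.4
```

Request:
carry_out:
  motion: [0.5,-2,0,0,0,0,0,0.5,-2,0,0,0,0,0,0,0,0,0,0,0,0]

```text
clock: 5.4
tool_pos: [0.625, 0.1078, 0.1363]
eef_rot: [0.99, 0.141, 0.0, 0.0]
force: [-0.7, 2.1, 1.0]
gripper_width: 0.0003
grasp_force: 0.5
```

Request:
carry_out:
  motion: [0.5,-2,0,0,0,0,0,0.5,-2,0,0,0,0,0,0,0,0,0,0,0,0]

```text
clock: 5.7
tool_pos: [0.6261, 0.1037, 0.1363]
eef_rot: [0.99, 0.141, 0.0, 0.0]
force: [0.6, 1.6, 0.6]
gripper_width: 0.0
grasp_force: 0.6
```

Request:
carry_out:
  motion: [0.5,-1.5,0,0,0,0,0,0.5,-1.5,0,0,0,0,0,0,0,0,0,0,0,0]

```text
clock: 6.0
tool_pos: [0.627, 0.1008, 0.1362]
eef_rot: [0.99, 0.141, -0.0, 0.0]
force: [-0.6, 0.5, 1.6]
gripper_width: -0.0
grasp_force: 0.6
```

Bumper force is felt faintly, so I'll go on in 1 mm steps.

Request:
carry_out:
  motion: [0.2,-1,0,0,0,0,0,0.2,-1,0,0,0,0,0,0,0,0,0,0,0,0]

```text
clock: 6.3
tool_pos: [0.6274, 0.0989, 0.1363]
eef_rot: [0.99, 0.141, -0.0, 0.0]
force: [-1.1, 0.9, 0.1]
gripper_width: 0.0
grasp_force: 0.6
```

Request:
carry_out:
  motion: [0.2,-1,0,0,0,0,0,0.2,-1,0,0,0,0,0,0,0,0,0,0,0,0]

```text
clock: 6.6
tool_pos: [0.6278, 0.097, 0.1362]
eef_rot: [0.99, 0.141, -0.0, -0.0]
force: [-0.8, 1.6, 0.6]
gripper_width: -0.0003
grasp_force: 1.0
```

Request:
carry_out:
  motion: [0.2,-1,0,0,0,0,0,0.2,-1,0,0,0,0,0,0,0,0,0,0,0,0]

```text
clock: 6.9
tool_pos: [0.628, 0.0956, 0.1362]
eef_rot: [0.99, 0.142, -0.0, -0.0]
force: [-3.4, 6.3, 0.2]
gripper_width: -0.0003
grasp_force: 3.2
```

Request:
carry_out:
  motion: [0.2,-1,0,0,0,0,0,0.2,-1,0,0,0,0,0,0,0,0,0,0,0,0]

```text
clock: 7.2
tool_pos: [0.6284, 0.0935, 0.1363]
eef_rot: [0.99, 0.142, -0.0, -0.0]
force: [-3.3, 3.4, 1.0]
gripper_width: -0.0005
grasp_force: 1.7
```

Request:
carry_out:
  motion: [0.2,-1,0,0,0,0,0,0,0,0,0,0,0,0]

```text
clock: 7.4
tool_pos: [0.6288, 0.0921, 0.1363]
eef_rot: [0.99, 0.142, 0.0, -0.0]
force: [-2.4, 0.9, 0.8]
gripper_width: 0.0002
grasp_force: 0.6
```

Request:
carry_out:
  motion: [0.2,-1,0,0,0,0,0,0,0,0,0,0,0,0]

```text
clock: 7.6
tool_pos: [0.6291, 0.091, 0.1364]
eef_rot: [0.99, 0.141, 0.0, -0.0]
force: [-0.6, 3.3, 1.1]
gripper_width: 0.0001
grasp_force: 1.3
```

Request:
carry_out:
  motion: [0.2,-1,0,0,0,0,0,0,0,0,0,0,0,0]

```text
clock: 7.8
tool_pos: [0.6294, 0.0904, 0.1366]
eef_rot: [0.99, 0.142, 0.0, -0.0]
force: [-2.1, 5.7, 3.1]
gripper_width: 0.0001
grasp_force: 2.8
```

Request:
carry_out:
  motion: [0.2,-1,0,0,0,0,0,0,0,0,0,0,0,0]

```text
clock: 8.0
tool_pos: [0.6296, 0.0897, 0.1369]
eef_rot: [0.99, 0.142, 0.001, -0.0]
force: [-2.3, 9.1, 4.0]
gripper_width: -0.0001
grasp_force: 4.1
```

Request:
carry_out:
  motion: [0.2,-1,0,0,0,0,0,0,0,0,0,0,0,0]

```text
clock: 8.2
tool_pos: [0.6298, 0.0892, 0.1371]
eef_rot: [0.99, 0.142, 0.001, -0.001]
force: [-3.3, 11.5, 6.6]
gripper_width: -0.0001
grasp_force: 5.5
```

Request:
carry_out:
  motion: [0.2,-1,0,0,0,0,0,0,0,0,0,0,0,0]

```text
clock: 8.4
tool_pos: [0.6301, 0.0886, 0.1374]
eef_rot: [0.99, 0.142, 0.001, -0.001]
force: [-4.3, 14.5, 8.0]
gripper_width: -0.0001
grasp_force: 7.0
```

Request:
carry_out:
  motion: [0.2,-1,0,0,0,0,0,0,0,0,0,0,0,0]

```text
clock: 8.6
tool_pos: [0.6303, 0.0881, 0.1376]
eef_rot: [0.99, 0.142, 0.001, -0.001]
force: [-4.4, 17.6, 9.0]
gripper_width: 0.0001
grasp_force: 8.5
```

The signature fits: the ball yielded at y≈0.095 and the rubber stop came from about 0.091. I'll back off gently and check.

Request:
carry_out:
  motion: [0,3,0,0,0,0,0,0,3,0,0,0,0,0,0,5,0,0,0,0,0,0,10,0,0,0,0,0,0,20,0,0,0,0,0,0,30,0,0,0,0,0,0,30,0,0,0,0,0,-10,10,30,0,0,0,0,-20,10,40,0,0,0,0,-30,0,40,0,0,0,0,-40,0,30,0,0,0,0,0,0,0,0,0,0,0]

```text
clock: 9.8
tool_pos: [0.5281, 0.2082, 0.2817]
eef_rot: [0.99, 0.142, 0.004, -0.001]
force: [-0.1, 0.7, -0.2]
gripper_width: 0.0002
grasp_force: 0.0
```

Run:
```python
from h import *
a=robot.get_image("top")[165:285,200:365,::-1];b=robot.get_image("side")[155:285,235:350,::-1]
o=np.hstack([cv2.resize(a,(462,336)),cv2.resize(b,(297,336))]);cv2.imwrite("pics/c2.png",o)
```

```text
(no output)
```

View pics/c2.png

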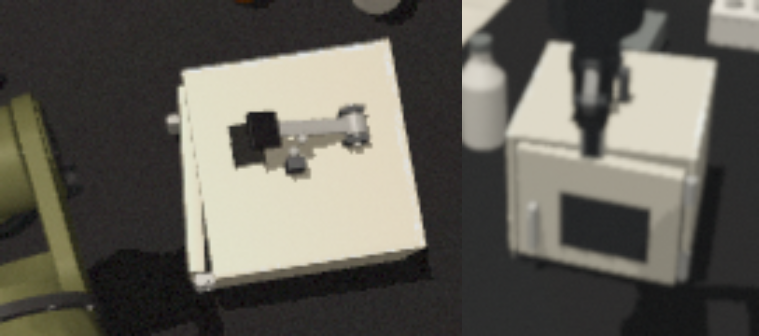

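Run:
```python
from h import *
c=lambda u,v:((u+.5)/2.8-.5+200,(v+.5)/2.8-.5+165)
d=(plane("top",*c(180,90),.158)-plane("top",*c(190,270),.158))[:2]
r=(plane("top",*c(183,72),.17)-plane("top",*c(215,277),.17))[:2]
f=lambda v:np.arctan2(v[1],v[0])
print(f(d),f(r),f(d)-f(r), plane("top",*c(180,90),.158),plane("top",*c(262,130),.242))
```

```text
0.07017430617127188 0.1668938669171351 -0.09671956074586321 [0.65579791 0.0729738  0.158     ] [ 0.60366874 -0.00183627  0.242     ]
```

Door is seated at about -0.1 rad and holds by itself: its top edge runs from (180,90) to (190,270), sunk into the frame. Next, over the lever pad.

Request:
carry_out:
  motion: [9,-26,3,0,0,0,0,9,-26,3,0,0,0,0,9,-26,3,0,0,0,0,9,-26,3,0,0,0,0,9,-26,3,0,0,0,0,10,-26,3,0,0,0,0,10,-26,3,0,0,0,0,10,-26,0,0,0,0,0,0,0,0,0,0,0,0]

```text
clock: 10.8
tool_pos: [0.6061, -0.004, 0.2947]
eef_rot: [0.99, 0.14, -0.002, -0.0]
force: [-0.2, 1.1, -0.2]
gripper_width: 0.0001
grasp_force: 0.0
```

Request:
carry_out:
  motion: [0,0,-10,0,0,0,0,0,0,-10,0,0,0,0,0,0,-10,0,0,0,0,0,0,-10,0,0,0,0,0,0,-5,0,0,0,0,0,0,-5,0,0,0,0,0,0,0,0,0,0,0]

```text
clock: 11.5
tool_pos: [0.6049, -0.0009, 0.2467]
eef_rot: [0.99, 0.141, -0.0, -0.0]
force: [0.3, -0.7, 0.1]
gripper_width: -0.0002
grasp_force: 0.2
```

Run:
```python
from h import *
b=robot.get_image("side")[150:285,235:350,::-1]
cv2.imwrite("pics/c3.png",cv2.resize(b,None,fx=4,fy=4))
```

```text
(no output)
```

View pics/c3.png

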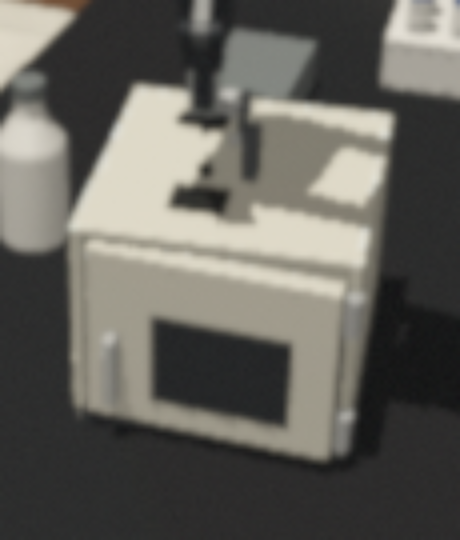

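The door stays shut and the fingertip stands centrally on the pad at about (205,112). I'll press it down.

Request:
carry_out:
  motion: [0,1,-4,0,0,0,0,0,1,-4,0,0,0,0,0,1,-4,0,0,0,0,0,1,-4,0,0,0,0,-1,1,-4,0,0,0,0,0,1,-4,0,0,0,0,0,0,0,0,0,0,0]

```text
clock: 12.25
tool_pos: [0.6041, 0.005, 0.2231]
eef_rot: [0.99, 0.141, 0.0, 0.0]
force: [2.9, -0.8, 3.7]
gripper_width: -0.0002
grasp_force: 2.0
```

Request:
carry_out:
  motion: [-1,1,-2,0,0,0,0,0,1,-2,0,0,0,0,0,0,0,0,0,0,0]

```text
clock: 12.55
tool_pos: [0.6026, 0.0072, 0.2186]
eef_rot: [0.99, 0.141, -0.001, -0.0]
force: [-1.2, 0.3, -0.1]
gripper_width: 0.0001
grasp_force: 0.0
```

Request:
carry_out:
  motion: [0,0,-2,0,0,0,0,0,0,-2,0,0,0,0,0,0,0,0,0,0,0]

```text
clock: 12.85
tool_pos: [0.6028, 0.0071, 0.2147]
eef_rot: [0.99, 0.141, -0.0, -0.0]
force: [-0.6, 0.2, 0.4]
gripper_width: -0.0
grasp_force: 0.0
```

Request:
carry_out:
  motion: [0,0,-2,0,0,0,0,0,0,0,0,0,0,0]

```text
clock: 13.05
tool_pos: [0.6029, 0.007, 0.213]
eef_rot: [0.99, 0.141, -0.0, -0.0]
force: [-0.3, 0.1, -0.5]
gripper_width: 0.0003
grasp_force: 0.0
```

The force vanished, so I'll look.

Run:
```python
from h import *
a=robot.get_image("top")[165:285,220:365,::-1];b=robot.get_image("side")[155:235,245:350,::-1]
o=np.hstack([cv2.resize(a,(398,330)),cv2.resize(b,(400,330))]);cv2.imwrite("pics/c4.png",o)
```

```text
(no output)
```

View pics/c4.png

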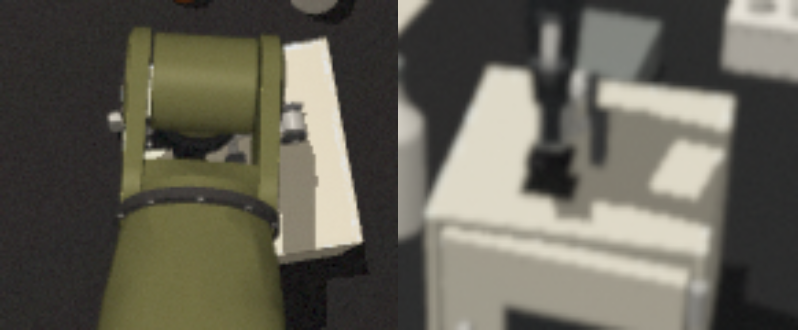

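The pad is down near its shadow at about (550,170), so it rode over the detent ahead of the finger. I'll follow it to the stop to confirm.

Request:
carry_out:
  motion: [0,0,-2,0,0,0,0,0,0,-2,0,0,0,0,0,0,0,0,0,0,0]

```text
clock: 13.45
tool_pos: [0.6029, 0.007, 0.2089]
eef_rot: [0.99, 0.141, -0.0, -0.0]
force: [-0.5, -0.1, 0.4]
gripper_width: 0.0003
grasp_force: 0.0
```

Request:
carry_out:
  motion: [0,0,-1,0,0,0,0,0,0,-1,0,0,0,0,0,0,0,0,0,0,0]

```text
clock: 13.75
tool_pos: [0.603, 0.007, 0.2072]
eef_rot: [0.99, 0.141, 0.0, -0.0]
force: [-0.1, 0.7, 0.9]
gripper_width: 0.0002
grasp_force: 0.2
```

Request:
carry_out:
  motion: [0,0,-1,0,0,0,0,0,0,-1,0,0,0,0,0,0,0,0,0,0,0]

```text
clock: 14.05
tool_pos: [0.6031, 0.007, 0.2059]
eef_rot: [0.99, 0.141, 0.0, 0.0]
force: [-2.6, 0.7, 5.7]
gripper_width: -0.0002
grasp_force: 3.4
```

Request:
carry_out:
  motion: [0,0,-1,0,0,0,0,0,0,0,0,0,0,0]

```text
clock: 14.25
tool_pos: [0.6032, 0.007, 0.2053]
eef_rot: [0.99, 0.141, 0.001, 0.0]
force: [-3.5, 0.9, 9.5]
gripper_width: 0.0004
grasp_force: 4.7
```

The pad meets the fingertip at z≈0.196, which is the fully level stop. A touch more, then retreat.

Request:
carry_out:
  motion: [0,0,-1,0,0,0,0,0,0,-1,0,0,0,0,0,0,0,0,0,0,0,0,0,0,0,0,0,0,0,0,0,0,0,0,0]

```text
clock: 14.75
tool_pos: [0.6032, 0.007, 0.2041]
eef_rot: [0.99, 0.141, 0.001, 0.0]
force: [-6.4, 0.7, 14.8]
gripper_width: -0.0001
grasp_force: 7.4
```

Request:
carry_out:
  motion: [0,0,3,0,0,0,0,0,0,5,0,0,0,0,0,0,20,0,0,0,0,0,0,40,0,0,0,0,0,0,40,0,0,0,0,-10,-40,10,0,0,0,0,-10,-40,0,0,0,0,0,-10,-40,0,0,0,0,0,-10,-40,0,0,0,0,0,-10,-40,0,0,0,0,0,-10,-40,0,0,0,0,0,0,0,0,0,0,0,0]

```text
clock: 15.95
tool_pos: [0.5416, -0.237, 0.3199]
eef_rot: [0.99, 0.139, -0.0, 0.0]
force: [1.1, -0.4, 0.4]
gripper_width: 0.0001
grasp_force: 0.0
```

Run:
```python
from h import *
a=robot.get_image("top")[165:285,220:365,::-1];b=robot.get_image("side")[155:285,235:350,::-1]
o=np.hstack([cv2.resize(a,(464,384)),cv2.resize(b,(334,384))]);cv2.imwrite("pics/c5.png",o)
```

```text
(no output)
```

View pics/c5.png

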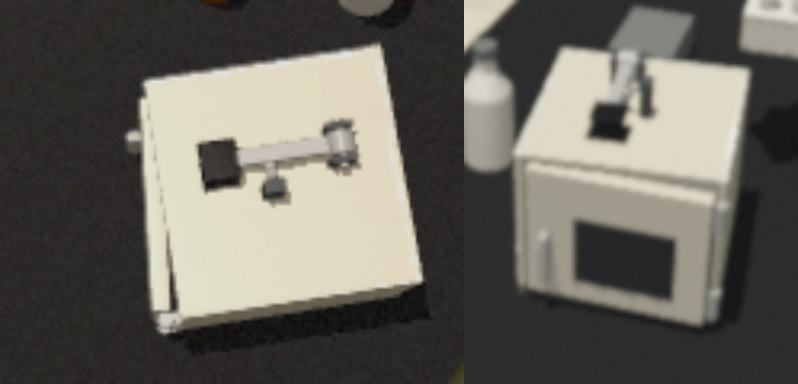

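The lever stays down (pad at (218,163) in the top half, right over its shadow) and the door is shut. I'll hand in.

Run:
```python
from h import *
print(two(ct(219,162),cs(609,114)))
print(robot.close_job())
```

```text
(array([0.60219842, 0.00922605, 0.18831049]), np.float64(0.000915548834602291))
the job is handed in; nothing more can be done
None
```

I handed the job in at about 16 s: the door is snapped shut on its catch at about -0.1 rad, the lock lever is down and holding, and the arm touches nothing; the hand-in returned no verdict.

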